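Point out the empty spring seat and the spring that is missing from it

TASK

Show the mechanic what is missing from the valve-spring rack: with the fingers pointing straight down, point at the one empty seat, fingertips above its middle and no more than about 5 cm over it, and stay there for two seconds; then point in the same way at the valve spring that lies loose on its side among the bearing ring, feeler gauge and spark plug, and finish while still pointing at it. Touch and move nothing, and point at nothing else: come straight down over these two only, and keep the fingertips at least 15 cm above the bench everywhere else.

Things in the scene. Friction and masses are not known exactly. Their poses are not given: they have to be found in the camera images.
- rack: low aluminium bed plate on the bench, 90 x 330 mm, top 12 mm above the bench, fixed; its four seats stand in one row along its y axis, 80 mm apart (at y = -120, -40, 40, 120 mm). Origin: centre of its underside, x across the plate
- seat_a: one of the rack's four identical round steel cup seats, 48 mm across, rim 9 mm high, inner floor 4 mm above its underside, fixed on the rack; one seat is empty, each of the others has a valve spring standing in it, and which one is empty differs. Origin: centre of its underside, 12 mm above the bench; z up
- seat_b: one of the rack's four identical round steel cup seats, 48 mm across, rim 9 mm high, inner floor 4 mm above its underside, fixed on the rack; one seat is empty, each of the others has a valve spring standing in it, and which one is empty differs. Origin: centre of its underside, 12 mm above the bench; z up
- seat_c: one of the rack's four identical round steel cup seats, 48 mm across, rim 9 mm high, inner floor 4 mm above its underside, fixed on the rack; one seat is empty, each of the others has a valve spring standing in it, and which one is empty differs. Origin: centre of its underside, 12 mm above the bench; z up
- seat_d: one of the rack's four identical round steel cup seats, 48 mm across, rim 9 mm high, inner floor 4 mm above its underside, fixed on the rack; one seat is empty, each of the others has a valve spring standing in it, and which one is empty differs. Origin: centre of its underside, 12 mm above the bench; z up
- spring_0: steel valve spring, 31 mm across, 48 mm long, loose. Three of the four springs stand upright in rack seats, tops 64 mm above the bench. Origin: centre of its underside, so for this one a point on the seat's axis, on the seat's floor
- spring_1: steel valve spring, 31 mm across, 48 mm long, loose. Three of the four springs stand upright in rack seats, tops 64 mm above the bench. Origin: centre of its underside, so for this one a point on the seat's axis, on the seat's floor
- spring_2: steel valve spring, 31 mm across, 48 mm long, loose. Three of the four springs stand upright in rack seats, tops 64 mm above the bench. Origin: centre of its underside, so for this one a point on the seat's axis, on the seat's floor
- spring_3: the loose steel valve spring, 31 mm across and 48 mm long, lying on its side on the bench to the right of the rack, near the bearing ring, feeler gauge and spark plug (springs at the back of the bench do not count), top 31 mm above the bench. Origin: on the bench, under its middle
- feeler_gauge: bystander: folded steel feeler gauge lying flat, 95 mm long along its y axis, 18 mm wide, 12 mm high. Origin: under its middle
- bearing_ring: bystander: steel bearing ring lying flat, 58 mm across, 15 mm high. Origin: centre of its underside
- spark_plug: bystander: spark plug lying flat, 90 mm long along its y axis, 20 mm thick. Origin: under its middle
Things that resemble listed ones, but are neither listed nor needed, are in the scene too. Leave any red look-alike of the spring_1 alone.

How it is judged:
By the outcome, as a careful person would: the job done as asked, in the order asked, and still so for the second after the job is handed in, with the robot touching nothing.
It also fails if it takes over 48 s, if anything falls off the work surface, if the arm or the gripper's body presses on something with over 40 N, if the wrist force passes 120 N, or if a joint passes its speed limit or range.

ROBOT

A 7-joint arm with a two-finger parallel gripper is mounted at the origin on a cart in front of the work surface, level with it; the furniture and walls round the work are solid. World frame = base frame: x ahead of the robot, y to its left, z up, the work surface at z = 0. Lengths are in m, angles in rad, forces in N, time in s.
With the tool pointing down it reaches from about 0.425 to 0.875 m from the base axis. Payload 4.7 kg.
Tool frame: the origin (TCP) lies between the finger pads, 19 mm behind the fingertips; this is the grasp point; z points along the fingers, y is the line along which they close (so a half turn about z gives the same grasp; the last joint's range is limited). The gripper opens to 87 mm and grips with 3 to 60 N. Pads are 19 mm wide; open, the fingers measure 117 mm over their backs; the gripper's body (75 mm by 190 mm) begins 51 mm behind the grasp point.
Start: joints at [-1.297, 0.321, -0.07, 1.45, 0.023, 1.371, -0.057], TCP at [0.167, 0.628, 0.241] pointing down, gripper open.
Joint ranges: [-2.86, 2.86], [-0.3, 2.09], [-1.38, 1.24], [0.06, 2.45], [-1.56, 4.7], [0.09, 2.05], [-2.69, 2.69]. Speed limits (rad/s): [2.57, 2.57, 3.14, 3.14, 3.14, 3.14, 3.14].

INTERFACE

Orientations are given as a rotation vector (axis times angle).
In Python, from bench import monitor, cams, workorder gives the robot as it stands.
- The arm moves only by the tool move_arm, never from a script. Its arguments are lists of equal length, an entry for each row: "slide": the shift along the tool's x, y, z in cm, a list of three; "roll": the turn about the tool's z in rad. In form: {"slide": [[dx, dy, dz], ...], "roll": [roll, ...]}. A call has 1 to 20 rows; each row is the pose to reach, as a shift and turn from the pose commanded when the call began, along the tool's axes at that moment; what a row does not reach only later rows make up. A row lasts 1/10 s, in which the tool goes at most 50 mm and 8.59 degrees, less where a joint would pass 70% of its speed; a pose out of reach is approached as far as the arm can. A call with a gripper value outside its range is refused whole. "gripper" is the finger opening in cm, from 0 to 8.7, set as the call begins (left out, the last holds). The fingers move at their own pace and stop on an object; "squeeze" is the grip in N (left out, the last holds). Time passes only in rows, so rows that repeat a pose let the fingers close. It gives the time, the measured TCP pose, the force, the opening and the grip force at its end, in the units of the state.
- monitor.get_state(): the state, without advancing time (a new reading comes with each control period).
- cams.get_image(name): name is "side" or "top"; returns the picture (420x560x3 uint8, red, green, blue); there is no depth.
- cams.get_calibration(name): a dict with "mtx" (3x3 intrinsics, pixels), "dist_coeffs" ([k1, k2, p1, p2, k3] as OpenCV has them; the pictures are not rectified), "R" (3x3) and "t" (3): a world point X has camera coordinates R X + t. Camera axes: x right, y down, z forward; pixel columns grow to the right and rows downward; lengths in m; the calibration is good to about 2 mm. A picture is of the moment at which its call begins. get_calibration takes no time and is no camera call.
- workorder.close_job(): hands the job in; it is judged then, once.
The state is a dict: "time": time; "joint_positions": joint angles; "qd": joint speeds; "joint_torque": joint torques, N m; "position": TCP position; "tool_rot": TCP orientation; "ft_force": force on the tool from outside, world axes, zero at the start; "torque": the same for the moment, N m; "grip_width": opening from 0.0 (shut) to 1.0 (fully open); "grip_force": force on a finger pad.
Only numpy, scipy, OpenCV 4.12 (cv2) and the standard library are available. Lean on these libraries where they do the work, as an engineer would, in place of code of your own. Each camera call takes 0.05 s, during which the arm holds its last target. There are 200 camera calls.

## Working session

There is one attempt and no reset: what is moved stays moved. The work goes in short steps, Python scripts to look and compute and a tool call to move; the robot and the scene stay as the last step left them, time stands still between calls to the robot, and variables do not carry over. Pictures are saved under pics/ and viewed, at most 10 in all, crops included, and the job is handed in when it is done.

Besides the shell and the picture viewer there is one more tool, called after "Emit:" as name(argument=value, ...) on one line, values as JSON. move_arm: Moves the arm, as the interface text tells. Its arguments: {"type":"object","properties":{"slide":{"type":"array","items":{"type":"array","items":{"type":"number"}}},"roll":{"type":"array","items":{"type":"number"}},"gripper":{"type":"number"},"squeeze":{"type":"number"}},"required":["slide","roll"]}

```bash
mkdir -p pics; python3 - <<'E'
from bench import monitor, cams
import cv2
for n in ("top","side"):
    im=cams.get_image(n); cv2.imwrite(f"pics/{n}0.png",im[:,:,::-1])
    c=cams.get_calibration(n); print(n,c)
s=monitor.get_state(); print(s["time"],s["position"],s["tool_rot"],s["joint_positions"])
E
```

```text
top {'mtx': array([[402.56472015,   0.        , 283.09861552],
       [  0.        , 402.56472015, 212.51430238],
       [  0.        ,   0.        ,   1.        ]]), 'dist_coeffs': array([0.01930022, 0.        , 0.        , 0.        , 0.        ]), 'R': array([[ 0.04739981, -0.99887113,  0.003119  ],
       [-0.97716011, -0.04701665, -0.20723789],
       [ 0.20715059,  0.00677527, -0.97828561]]), 't': array([-0.0673925 ,  0.55829131,  0.76765068])}
side {'mtx': array([[433.3839153 ,   0.        , 282.0139139 ],
       [  0.        , 433.3839153 , 205.50232446],
       [  0.        ,   0.        ,   1.        ]]), 'dist_coeffs': array([-0.09802557,  0.        ,  0.        ,  0.        ,  0.        ]), 'R': array([[-0.99853491, -0.05205823,  0.01476412],
       [-0.03843747,  0.49034121, -0.87068253],
       [ 0.03808673, -0.86997439, -0.4916238 ]]), 't': array([0.53606785, 0.08750012, 0.96429282])}
0.1 [0.16692121 0.62773231 0.24028347] [-4.06907349e-01 -3.11501532e+00  2.61773909e-03] [-1.29688049  0.32172667 -0.07008061  1.45155651  0.02261188  1.37076644
 -0.05689505]
```

View pics/top0.png

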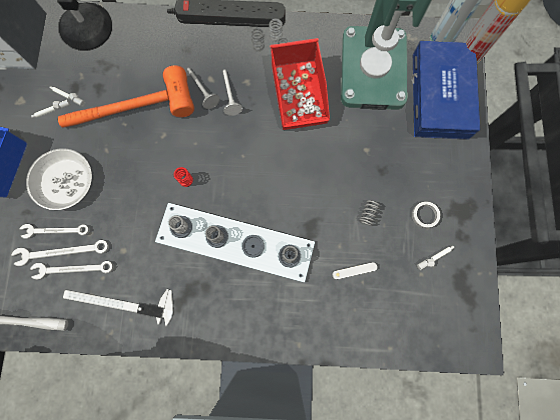

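View pics/side0.png

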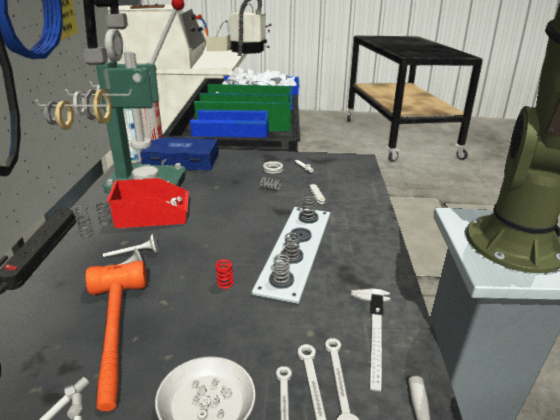

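Top view: rack seats at about (180,225), (216,236), (254,245) and (290,254). The third one looks empty, and the side view agrees at (300,235). Three things could be the loose spring:
- **(371,212):** lies on its side near the ring (426,214), gauge (355,270) and plug (436,258), so it fits the description.
- **(265,35):** at the back of the bench, excluded.
- **(183,177):** the red look-alike, excluded.

I'll measure both targets and confirm in a crop.

```bash
cat > h.py <<'E'
import numpy as np, cv2
from bench import cams
def ray(n,px):
    c=cams.get_calibration(n)
    p=cv2.undistortPoints(np.array([[px]],float),c["mtx"],c["dist_coeffs"])[0,0]
    return -c["R"].T@c["t"], c["R"].T@np.array([*p,1])
def plane(n,px,z):
    o,d=ray(n,px); return o+d*(z-o[2])/d[2]
def proj(n,X):
    c=cams.get_calibration(n)
    return cv2.projectPoints(np.array([X],float),cv2.Rodrigues(c["R"])[0],c["t"],c["mtx"],c["dist_coeffs"])[0][0,0]
E
python3 - <<'E'
from h import *
t=cv2.imread("pics/top0.png"); s=cv2.imread("pics/side0.png")
# rack plate outline
m=((t.min(2)>170)*255).astype(np.uint8); m=cv2.morphologyEx(m,cv2.MORPH_CLOSE,np.ones((5,5)))
cs=cv2.findContours(m,cv2.RETR_EXTERNAL,cv2.CHAIN_APPROX_NONE)[0]
k=max((c for c in cs if cv2.pointPolygonTest(c,(254.,230.),True)>-40),key=cv2.contourArea)
w=np.array([plane("top",p[0].astype(float),.012)[:2]*1000 for p in k],np.float32)
(cx,cy),sz,a=r=cv2.minAreaRect(w); b=cv2.boxPoints(r); print("rack",cx,cy,sz,a)
e=max((b[1]-b[0],b[2]-b[1]),key=np.linalg.norm); u=e/np.linalg.norm(e)
for q in(-120,-40,40,120):
    P=np.array([cx,cy])+q*u; print(q,P,proj("top",[*P/1000,.02]),proj("side",[*P/1000,.02]))
# dark disc of the empty seat
g=t[230:262,238:270].max(2); print("seat thr",[ (lambda M:(M["m10"]/M["m00"]+238,M["m01"]/M["m00"]+230,M["m00"]))(cv2.moments((g<th).astype(np.uint8),True)) for th in (90,110,130)])
A=cv2.resize(t[190:290,150:310],None,fx=4,fy=4,interpolation=cv2.INTER_CUBIC)
B=cv2.resize(t[185:285,320:460],None,fx=4,fy=4,interpolation=cv2.INTER_CUBIC)
cv2.imwrite("pics/cA.png",A);cv2.imwrite("pics/cB.png",B)
for n,p in(("top",(371,212)),("side",(270,184))): print(n,plane(n,p,.0155))
E
```

```text
rack 502.9163818359375 60.1544189453125 (330.0449523925781, 88.9725112915039) 77.6760025024414
-120 [477.30362701 -57.0803299 ] [288.95355877 255.5246711 ] [308.59602539 215.56698888]
-40 [494.37879658  21.07616806] [252.35399947 245.68223532] [300.88714899 233.35912804]
40 [511.45396709  99.23266983] [216.07875491 235.94097958] [292.00688116 253.82004326]
120 [528.52913666 177.38916779] [180.08759731 226.28968924] [281.68395329 277.55794899]
seat thr [(249.76190476190476, 246.54761904761904, 42.0), (251.16129032258064, 245.7258064516129, 124.0), (252.73560209424085, 245.6413612565445, 382.0)]
top [ 0.58026458 -0.23013922  0.0155    ]
side [ 0.58136827 -0.22416278  0.0155    ]
```

View pics/cA.png

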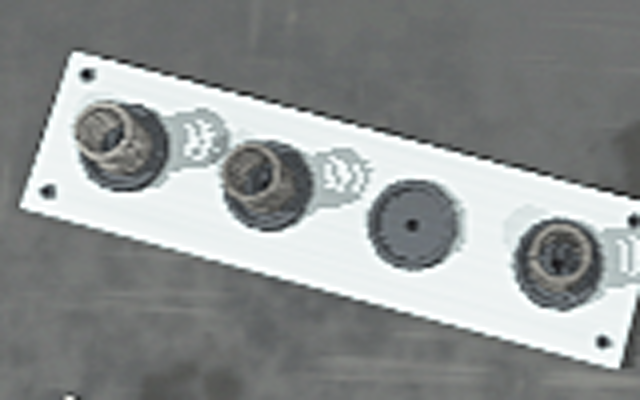

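View pics/cB.png

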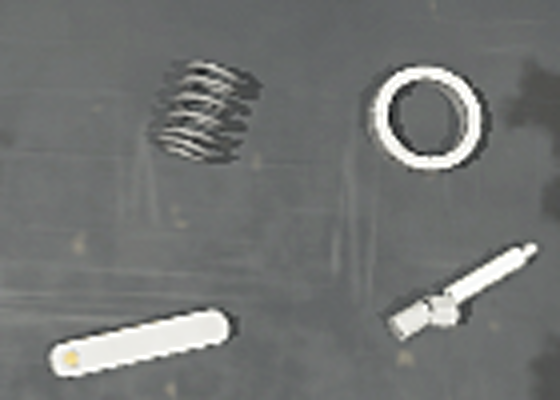

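The crops confirm it. The third seat from the left is empty at about (0.494, 0.021). The loose spring lies at about (370.5,212.5), which is (0.579, -0.228). I'll close the fingers to make a slim pointer and travel high.

Emit:
move_arm(slide=[[-1,-0.6,0],[-3,-1.7,0],[-5.5,-3.1,0],[-8,-4.5,0],[-10.5,-6,0],[-13,-7.4,0],[-15.5,-8.8,0],[-18,-10.2,0],[-20.5,-11.6,0],[-23,-13,0],[-25.5,-14.5,0],[-27.5,-15.6,0],[-29.3,-16.6,0],[-30.3,-17.2,0],[-30.8,-17.5,0],[-30.8,-17.5,0],[-30.8,-17.5,0]], roll=[0,0,0,0,0,0,0,0,0,0,0,0,0,0,0,0,0], gripper=0, squeeze=5)

```text
time: 1.8
position: [0.4188, 0.3808, 0.2412]
tool_rot: [-0.405, -3.115, -0.001]
ft_force: [0.3, 0.3, -0.2]
grip_width: 0.004
grip_force: 0.0
```

Emit:
move_arm(slide=[[-0.5,-1,0],[-1.5,-3,0],[-2.75,-5.5,0],[-4,-8,0],[-5.25,-10.5,0],[-6.5,-13,0],[-7.75,-15.5,0],[-9,-18,0],[-10.25,-20.5,0],[-11.5,-23,0],[-12.75,-25.5,0],[-14,-28,0],[-15,-30,0],[-15.8,-31.6,0],[-16.3,-32.5,0],[-16.5,-32.9,0],[-16.5,-32.9,0],[-16.5,-32.9,0],[-16.5,-32.9,0]], roll=[0,0,0,0,0,0,0,0,0,0,0,0,0,0,0,0,0,0,0])

```text
time: 3.7
position: [0.4945, 0.0207, 0.2412]
tool_rot: [-0.404, -3.115, -0.0]
ft_force: [0.6, -0.4, -0.0]
grip_width: 0.008
grip_force: 0.0
```

```bash
python3 - <<'E'
from bench import monitor
from scipy.spatial.transform import Rotation as R
s=monitor.get_state();p=s["position"];r=R.from_rotvec(s["tool_rot"]).as_matrix()
print(s["time"],p,s["joint_positions"],r[:,2])
for t in([.494,.0205,.077],[.579,-.228,.085]): print((r.T@(t-p))*100)
E
```

```text
3.7 [0.49450124 0.0207191  0.24117836] [-0.56823697 -0.02466673  0.4687174   1.8406647   0.01119681  1.32312127
  1.21044842] [-1.98820663e-04  2.68534734e-04 -9.99999944e-01]
[ 0.03859523 -0.03740264 16.41783923]
[-14.51937334 -21.89660209  15.60947621]
```

Emit:
move_arm(slide=[[0,0,0.5],[0,0,1.5],[0,0,3],[0,0,4.5],[0,0,6],[0,0,7.5],[0,0,9],[0,0,10.5],[0,0,12],[0,0,13.2],[0,0,14.2],[0,0,15],[0,0,15.6],[0,0,16.1],[0,0,16.4],[0,0,16.4],[0,0,16.4]], roll=[0,0,0,0,0,0,0,0,0,0,0,0,0,0,0,0,0])

```text
time: 5.4
position: [0.4949, 0.0196, 0.0775]
tool_rot: [0.407, 3.115, 0.0]
ft_force: [0.2, 0.3, -0.7]
grip_width: 0.004
grip_force: 0.0
```

```bash
python3 - <<'E'
from h import *
im=cams.get_image("side")[:,:,::-1]
cv2.imwrite("pics/s1.png",cv2.resize(im[120:320,180:440],None,fx=3,fy=3))
E
```

```text
(no output)
```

View pics/s1.png

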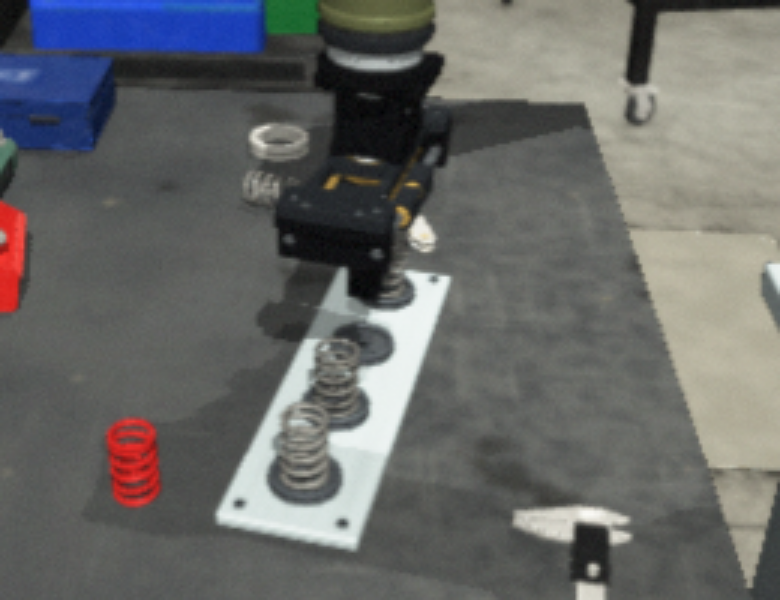

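Emit:
move_arm(slide=[[0,0,0],[0,0,0],[0,0,0],[0,0,0],[0,0,0],[0,0,0],[0,0,0],[0,0,0],[0,0,0],[0,0,0],[0,0,0],[0,0,0],[0,0,0],[0,0,0],[0,0,0],[0,0,0],[0,0,0],[0,0,0],[0,0,0],[0,0,0]], roll=[0,0,0,0,0,0,0,0,0,0,0,0,0,0,0,0,0,0,0,0])

```text
time: 7.45
position: [0.4947, 0.0196, 0.0773]
tool_rot: [0.407, 3.115, 0.0]
ft_force: [0.1, -0.5, 0.4]
grip_width: 0.002
grip_force: 0.0
```

The side view shows the closed fingertips hovering over the empty seat: tips at full-image (302,220), seat at (301,234). Nothing is touched. I'll hold a little longer, then rise.

Emit:
move_arm(slide=[[0,0,0],[0,0,0],[0,0,0],[0,0,0],[0,0,0],[0,0,-0.5],[0,0,-1.5],[0,0,-3],[0,0,-5],[0,0,-7],[0,0,-9],[0,0,-11],[0,0,-13],[0,0,-14.5],[0,0,-15.5],[0,0,-16.2],[0,0,-16.4],[0,0,-16.4],[0,0,-16.4]], roll=[0,0,0,0,0,0,0,0,0,0,0,0,0,0,0,0,0,0,0])

```text
time: 9.35
position: [0.4943, 0.0196, 0.2406]
tool_rot: [-0.407, -3.114, 0.001]
ft_force: [-0.6, -0.4, 0.2]
grip_width: 0.008
grip_force: 0.0
```

Emit:
move_arm(slide=[[-0.5,-0.8,0],[-1.5,-2.3,0],[-2.9,-4.4,0],[-4.4,-6.6,0],[-5.8,-8.8,0],[-7.3,-11,0],[-8.7,-13.2,0],[-10.2,-15.4,0],[-11.6,-17.5,0],[-12.8,-19.3,0],[-13.7,-20.7,0],[-14.3,-21.6,0],[-14.5,-21.9,0],[-14.5,-21.9,0],[-14.5,-21.9,0],[-14.5,-21.9,0]], roll=[0,0,0,0,0,0,0,0,0,0,0,0,0,0,0,0])

```text
time: 10.95
position: [0.5787, -0.2282, 0.2413]
tool_rot: [0.405, 3.115, 0.001]
ft_force: [-0.1, 0.6, -1.0]
grip_width: 0.007
grip_force: 0.0
```

```bash
python3 - <<'E'
from bench import monitor
from scipy.spatial.transform import Rotation as R
s=monitor.get_state();p=s["position"];r=R.from_rotvec(s["tool_rot"]).as_matrix()
print(s["time"],p,s["joint_positions"],(r.T@([.579,-.228,.085]-p))*100)
E
```

```text
10.95 [ 0.5786597  -0.22819115  0.24131095] [-0.22113924  0.30233407  0.68809756  1.54794254 -0.19538783  1.36133698
  1.79793555] [-2.81148521e-02  1.39958896e-02  1.56311120e+01]
```

Emit:
move_arm(slide=[[0,0,0.5],[0,0,1.5],[0,0,3],[0,0,4.5],[0,0,6],[0,0,7.5],[0,0,9],[0,0,10.5],[0,0,12],[0,0,13.2],[0,0,14.2],[0,0,15],[0,0,15.4],[0,0,15.6],[0,0,15.6],[0,0,15.6],[0,0,15.6],[0,0,15.6]], roll=[0,0,0,0,0,0,0,0,0,0,0,0,0,0,0,0,0,0])

```text
time: 12.75
position: [0.5788, -0.2293, 0.0856]
tool_rot: [0.407, 3.114, 0.0]
ft_force: [-0.4, -0.4, 0.3]
grip_width: 0.004
grip_force: 0.0
```

```bash
python3 - <<'E'
from h import *
im=cams.get_image("side")[:,:,::-1]
cv2.imwrite("pics/s2.png",cv2.resize(im[100:250,180:380],None,fx=4,fy=4))
print(proj("side",[.579,-.228,.066]),proj("side",[.579,-.228,.0155]))
E
```

```text
[271.02561679 166.41289266] [270.97710644 183.40034221]
```

View pics/s2.png

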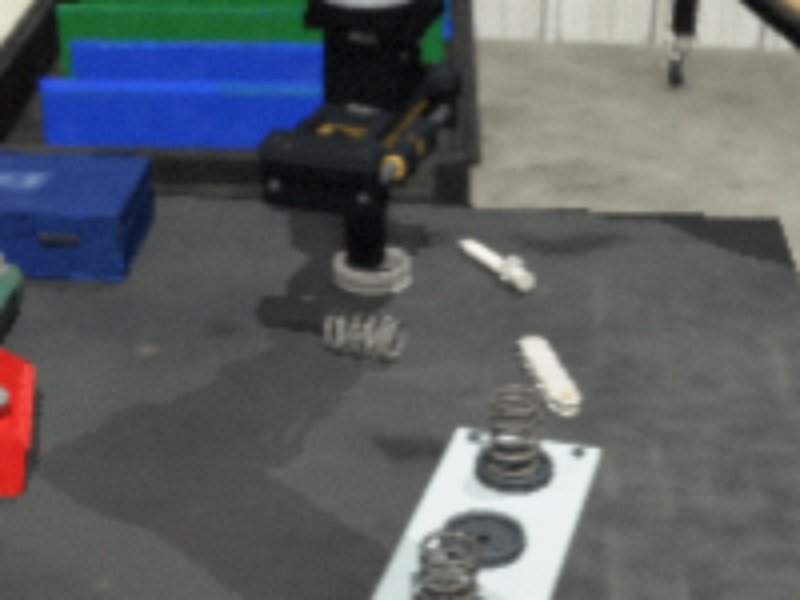

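Emit:
move_arm(slide=[[0,0,0],[0,0,0],[0,0,0],[0,0,0],[0,0,0],[0,0,0],[0,0,0],[0,0,0],[0,0,0],[0,0,0],[0,0,0],[0,0,0],[0,0,0],[0,0,0],[0,0,0],[0,0,0],[0,0,0],[0,0,0],[0,0,0],[0,0,0]], roll=[0,0,0,0,0,0,0,0,0,0,0,0,0,0,0,0,0,0,0,0])

```text
time: 14.8
position: [0.5786, -0.2293, 0.0853]
tool_rot: [0.407, 3.115, 0.0]
ft_force: [-0.4, 0.1, 0.5]
grip_width: 0.006
grip_force: 0.0
```

The side view shows the tips at (271,167) directly above the loose spring at (271,184). That matches the projections, so I'm handing in.

```bash
python3 -c "
from bench import workorder
print(workorder.close_job())"
```

```text
the job is handed in; nothing more can be done
None
```

I pointed at the empty seat (third from the left in the top view) for over two seconds, then at the loose valve spring, and handed the job in at about 15 s while still pointing at it; the force readings showed no contact.

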